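Shoot the safety bolt on the locksmith's sample board

TASK

On one of the two sample boards the surface bolt has a long spring catch beside it. Press that catch down with one fingertip and, keeping it held down all the way, push the bolt's upright lug with the other fingertip until the bolt is fully home in its keeper; then take the fingers away so that the catch springs back up and locks it. Pinch and lift nothing, and leave the plain bolt and everything else on the bench where it is.

Things in the scene. Friction and masses are not known exactly. Their poses are not given: they have to be found in the camera images.
- bolt (a joint): travel of the bolt that has the catch, in m: 0 fully drawn, 0.045 fully home in the keeper (hard stop). Starts at 0 to 0.004, slides towards +y of bolt_lug. With the catch up, rack teeth on its flank stop it at about 0.006 and again at each tooth on the way. Needs about 3 N to slide and stays where it is left.
- catch (a joint): how far the spring catch is pressed, in m: 0 up (at rest), 0.010 fully down (hard stop). More than 0.005 down frees the bolt. About 2 N starts it, 6 N holds it fully down; it springs back up when released. With the bolt home (0.039 or more) it comes fully up behind the last tooth and locks it.
- paddle (a point): centre of the catch's top face, 70 mm above the bench when up: a level steel plate 24 mm wide (x), 120 mm long (y), beside and parallel to the bolt. Pressed anywhere it moves evenly straight down 10 mm; it does not move along y, so a fingertip can slide along it. The point moves with it. Axes: z up, +y the way the bolt shoots, +x from catch to bolt.
- bolt_lug (a point): centre of the lug's top end, 88 mm above the bench, moving with the bolt; axes as paddle. The lug is an upright steel block 26 mm wide (x), 12 mm thick (y), 40 mm tall on a bolt bar whose top is at 48 mm; guides and keeper rise to 52 mm. Push its -y face. It is 55 mm to +x of the paddle's centre line (free gap 30 mm) and, bolt drawn, 23 mm to -y of the paddle's centre.
- bolt_board: board carrying this bolt and catch: plywood, 160 mm (x, -90 to +70) by 240 mm (y), 18 mm thick, fixed; origin at bench level under the mechanism, axes as paddle. Paddle centre line at x = -27.5 mm, bolt's at +27.5 mm. It stands left or right of the other board, turned up to about 35 degrees.
- plain_board: the other sample board, same size and axes, fixed, with a plain bolt and keeper of the same shape but no spring catch. Not to be touched.
- plain_bolt_lug (a point): centre of the top end of the lug of the plain bolt (same size and height as the other); this bolt slides freely and must stay where it is.
- padlock: bystander: small brass padlock lying flat on the bolt's board beyond the catch (on its -x side), body 42 by 36 mm, 18 mm thick, so its top is 36 mm above the bench; origin under its body.
- lock_cylinder: bystander: brass lock cylinder standing on the bolt's board beyond the catch (-x side), 28 mm across, 32 mm high, so its top is 50 mm above the bench; origin at its foot.
- key_blank: bystander: brass key blank, 55 mm long, lying on the plain board; origin under its middle.
- oil_bottle: bystander: white plastic bottle, 48 mm across and 115 mm high, standing behind the boards; origin at its foot.
- screwdriver: bystander: screwdriver lying on the bench behind the boards; origin under it.
- mug: bystander: white mug, 76 mm across, 90 mm high, standing behind the boards; origin at its foot.
- tape_roll: bystander: black disc of tape, 60 mm across and 20 mm high, lying on the plain board; origin at its foot.

How it is judged:
On the way, in this order (a step that is already met when the one before it is completed fails the run):
1. the fingers hold the catch down (more than 5 mm) while the bolt is still drawn (value of joint catch above 0.005 m and value of joint bolt below 0.01 m and contact force between the fingers and bolt_board above 0.5 N), for 0.1 s.
2. the bolt is home (over 41 mm of its 45 mm) with the catch still held down (value of joint catch above 0.005 m and value of joint bolt above 0.041 m), for 0.05 s.
At the end, for the whole second after the job is handed in: The bolt is home in its keeper (joint over 40 mm of 45 mm) and at rest, and the catch has sprung back up (less than 2 mm down) and locks it (value of joint bolt above 0.04 m and value of joint catch below 0.002 m and not (velocity of joint bolt above 0.005 m/s)); the robot touches nothing.
It fails at once if the catch comes up (less than 3 mm down) while the bolt is part way (10 to 38 mm) (value of joint catch below 0.003 m and value of joint bolt between 0.01 and 0.038 m).
It fails at once if the plain bolt is moved by more than 5 mm (distance of plain_bolt_lug from where it was at the start of the episode above 0.005 m).
It fails at once if a bystander is lifted, carried or shoved by more than 20 mm (distance of any of padlock, lock_cylinder, key_blank, oil_bottle, screwdriver, mug, tape_roll from where it was at the start of the episode above 0.02 m).
It also fails if it takes over 32 s, if anything falls off the work surface, if the arm or the gripper's body presses on something with over 40 N, if the wrist force passes 120 N, or if a joint passes its speed limit or range.

ROBOT

A 6-joint arm with a two-finger parallel gripper is mounted at the origin on the work surface. World frame = base frame: x ahead of the robot, y to its left, z up, the work surface at z = 0. Lengths are in m, angles in rad, forces in N, time in s.
With the tool pointing down it reaches from about 0.375 to 0.75 m from the base axis. Payload 9 kg.
Tool frame: the origin (TCP) lies at the very end of the fingers, on their centre line; the grasp point (between the pads) lies 19 mm behind it; z points along the fingers, y is the direction in which the jaws open and shut (so a half turn about z gives the same grasp; the last joint's range is limited). The gripper opens to 85 mm and grips with 20 to 120 N. Pads are 22 mm wide; open, the fingers measure 114 mm over their backs; the gripper's body (76 mm by 85 mm) begins 54 mm behind the grasp point. The pads swing forward as they close: fully open they stand 13 mm farther back than shut.
Start: joints at [-1.407, 0.104, 0.097, 1.564, 0, 1.353], TCP at [0.224, -0.557, 0.231] pointing down, gripper open.
Joint ranges: [-2.99, 2.99], [-0.84, 1.86], [-1.1, 1.16], [-1.84, 2.11], [-1.51, 1.56], [-3.14, 3.14]. Speed limits (rad/s): [2.22, 2.22, 2.57, 3.14, 3.14, 3.14].

INTERFACE

Orientations are given as a 3x3 rotation matrix whose columns are the frame's x, y, z axes.
In Python, from workcell import telemetry, grab_frame, workorder gives the robot as it stands.
- The arm moves only by the tool drive_tool, never from a script. Its argument "motion" is text: rows parted by semicolons, each of 7 numbers parted by spaces: the shift along the tool's x, y, z in m, then the turn, a rotation vector about the tool's x, y, z in degrees, then the opening in per cent of the stroke, from 0 (shut) to 100 (fully open). A call has 1 to 12 rows; each row is the pose to reach, as a shift and turn from the pose commanded when the call began, along the tool's axes at that moment; what a row does not reach only later rows make up. A row lasts 1/8 s, in which the tool goes at most 62.5 mm and 10.7 degrees, less where a joint would pass 70% of its speed; a pose out of reach is approached as far as the arm can. A call with a gripper value outside its range is refused whole. The fingers move at their own pace and stop on an object; "force" is the grip in N (left out, the last holds). Time passes only in rows, so rows that repeat a pose let the fingers close. It gives the time, the measured TCP pose, the force and the opening at its end, in the units of the state.
- telemetry.state(): the state, without advancing time (a new reading comes with each control period).
- grab_frame(name): name is "side" or "top" or "wrist"; returns a dict with "img" (384x512x3 uint8, blue, green, red), "K" (3x3 intrinsics, pixels), "dist" ([k1, k2, p1, p2, k3] as OpenCV has them; the pictures are not rectified), "extrinsics" (4x4, takes a point from world to camera coordinates). Camera axes: x right, y up, looking along -z (the intrinsics and any distortion apply to the point x, -y, -z); pixel columns grow to the right and rows downward; lengths in m; the calibration is good to about 2 mm. A picture is of the moment at which its call begins. There is no depth.
- workorder.finish_job(): hands the job in, once; it reports no verdict.
The state is a dict: "t": time; "joint_positions": joint angles; "dq": joint speeds; "joint_efforts": joint torques, N m; "position": TCP position; "orientation": TCP orientation; "contact_force": force on the tool from outside, world axes, zero at the start; "moment": the same for the moment, N m; "width": finger opening in m.
Only numpy, scipy, OpenCV 4.12 (cv2) and the standard library are available. Lean on these libraries where they do the work, as an engineer would, in place of code of your own. Each camera call takes 0.05 s, during which the arm holds its last target.

## Working session

There is one attempt and no reset: what is moved stays moved. The work goes in short steps, Python scripts to look and compute and a tool call to move; the robot and the scene stay as the last step left them, time stands still between calls to the robot, and variables do not carry over. Pictures are saved under pics/ and viewed, and the job is handed in when it is done.

Besides the shell and the picture viewer there is one more tool, called as name(argument=value, ...), one argument or row to a line, values as JSON. drive_tool: Moves the arm, as the interface text tells. Its arguments: {"type":"object","properties":{"motion":{"type":"string"},"force":{"type":"number"}},"required":["motion"]}

```bash
ls; mkdir -p pics; cat > h.py <<'E'
import numpy as np, cv2
from workcell import telemetry, grab_frame, workorder
def snap(n,fn):
    f=grab_frame(n); cv2.imwrite('pics/%s.png'%fn,f['img']); 
    np.savez('pics/%s.npz'%fn,**{k:np.array(f[k]) for k in ('img','K','dist','extrinsics')}); return f
def load(fn): return dict(np.load('pics/%s.npz'%fn))
def ray(f,uv):
    p=cv2.undistortPoints(np.array([[uv]],float),np.array(f['K'],float),np.array(f['dist'],float))[0,0]
    E=np.array(f['extrinsics']);R,t=E[:3,:3],E[:3,3]
    d=R.T@np.array([p[0],-p[1],-1]); return -R.T@t,d
def onz(f,uv,z):
    c,d=ray(f,uv); return c+d*(z-c[2])/d[2]
def proj(f,P):
    E=np.array(f['extrinsics']);q=(E[:3,:3]@np.array(P,float).reshape(-1,3).T).T+E[:3,3]
    q=q*[1,-1,-1]
    return cv2.projectPoints(q.reshape(-1,1,3),np.zeros(3),np.zeros(3),np.array(f['K'],float),np.array(f['dist'],float))[0][:,0]
E
python3 - <<'E'
from h import *
for n in('top','side','wrist'):
    f=snap(n,n+'0'); E=f['extrinsics']; print(n,-E[:3,:3].T@E[:3,3])
s=telemetry.state(); print(s)
E
```

```text
pics
top [ 0.41589034 -0.03721007  1.00894713]
side [ 0.34777943 -0.51318017  0.7235729 ]
wrist [ 0.30263027 -0.52539648  0.37395727]
{'t': 0.15, 'joint_positions': array([-1.40669247e+00,  1.04533059e-01,  9.66437753e-02,  1.56388282e+00,
        3.36014561e-05,  1.35313212e+00]), 'dq': array([-0.00017442, -0.0022008 ,  0.00297209,  0.00011629, -0.00033696,
        0.00271291]), 'joint_efforts': array([ 3.17613492e-03, -5.57355237e+01,  5.04007745e+01,  1.22878316e-02,
       -2.30659252e-04,  4.07162602e-06]), 'position': array([ 0.22353472, -0.55654237,  0.2307157 ]), 'orientation': array([[ 9.28007394e-01,  3.72561754e-01, -1.26260471e-04],
       [ 3.72561696e-01, -9.28006921e-01,  9.68153817e-04],
       [ 2.43526493e-04, -9.45493716e-04, -9.99999523e-01]]), 'contact_force': array([-0.20699838, -0.37752   , -0.58392417]), 'moment': array([-0.06370294,  0.07299816, -0.0455706 ]), 'width': 0.08505211468266993}
```

View pics/top0.png

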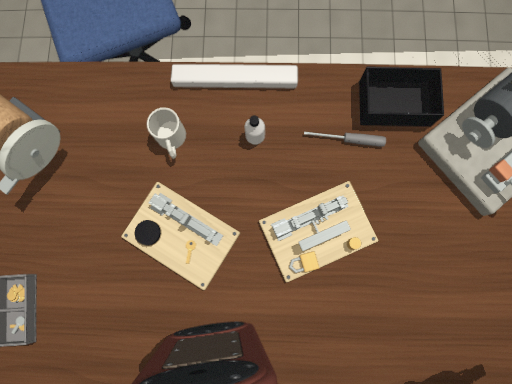

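View pics/side0.png

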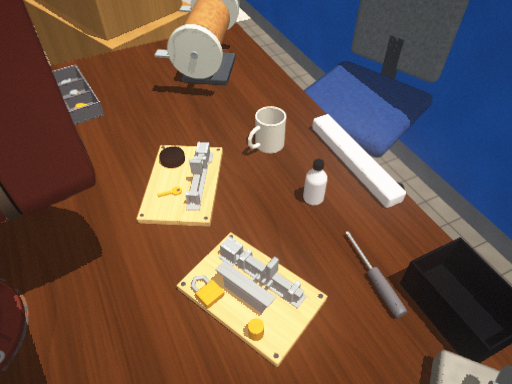

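```bash
python3 -c "
import cv2
i=cv2.imread('pics/top0.png')[190:350,120:320];cv2.imwrite('pics/c.png',cv2.resize(i,None,fx=4,fy=4,interpolation=cv2.INTER_CUBIC)[:600,:800])"
```

```text
(no output)
```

The catch's board is the right-hand one in the top view (paddle about (325,236)). The plain board is at about (181,235).

```bash
python3 -c "
import cv2
i=cv2.imread('pics/top0.png')[175:285,250:385];cv2.imwrite('pics/c1.png',cv2.resize(i,None,fx=5,fy=5,interpolation=cv2.INTER_CUBIC))
i=cv2.imread('pics/side0.png')[225:360,170:335];cv2.imwrite('pics/c2.png',cv2.resize(i,None,fx=4,fy=4,interpolation=cv2.INTER_CUBIC))"
```

```text
(no output)
```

View pics/c1.png

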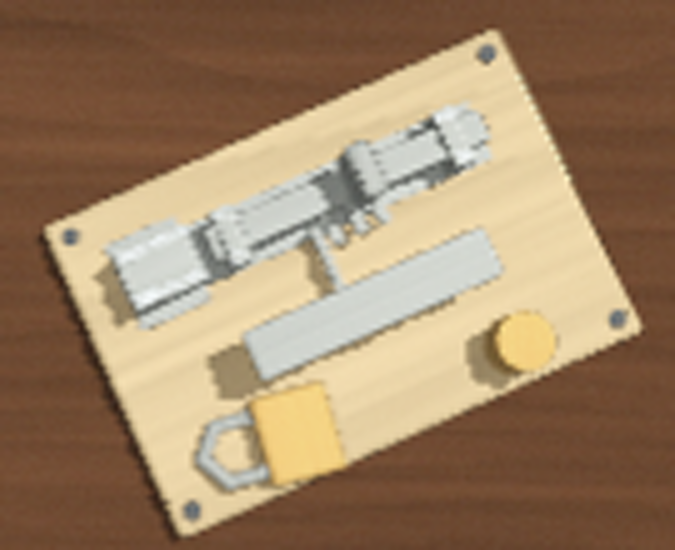

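View pics/c2.png

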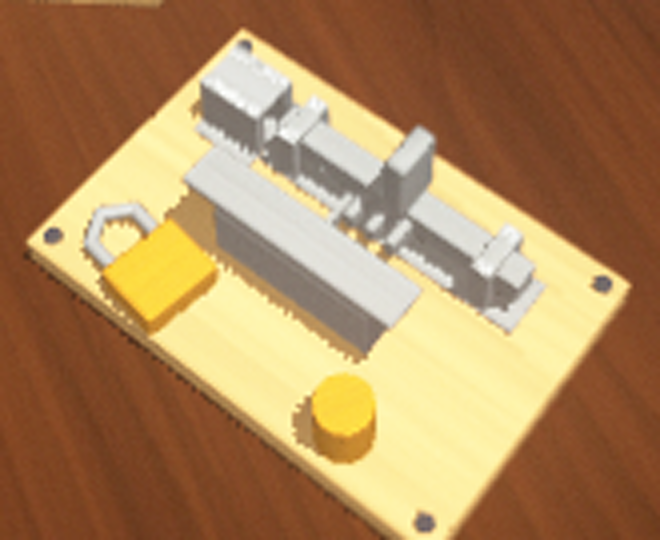

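```bash
python3 - <<'E'
from h import *
T=load('top0');S=load('side0')
c1=lambda U,V:((U+.5)/5-.5+250,(V+.5)/5-.5+175)
c2=lambda U,V:((U+.5)/4-.5+170,(V+.5)/4-.5+225)
print('paddle top')
for view,f in((T,[c1(*p) for p in [(245,335),(485,228),(503,270),(262,380)]]),(S,[c2(*p) for p in [(184,178),(217,148),(420,292),(383,328)]])):
    P=np.array([onz(view,q,.070) for q in f]);print(P.round(4).tolist(),P.mean(0).round(4))
    P=P[:,:2]; (c,wh,a)=cv2.minAreaRect((P*1000).astype(np.float32));print(c,wh,a)
print('board corners z=.018 top')
P=np.array([onz(T,c1(*q),.018) for q in [(497,30),(43,228),(182,537),(642,325)]])
print(P.round(4).tolist(),P.mean(0)); print(cv2.minAreaRect((P[:,:2]*1000).astype(np.float32)))
d=(P[1]-P[0]+P[2]-P[3]);print('yaw of y axis',np.degrees(np.arctan2(d[1],d[0])))
P=np.array([onz(S,c2(*q),.018) for q in [(243,28),(630,287),(27,243)]])
print(P.round(4).tolist());d=P[0]-P[1];print('yaw side',np.degrees(np.arctan2(d[1],d[0])))
print('lug side',onz(S,c2(408,152),.088),'top',onz(T,c1(358,172),.088))
E
```

```text
paddle top
[[0.4795, -0.1124, 0.07], [0.5297, -0.22, 0.07], [0.511, -0.2278, 0.07], [0.4597, -0.1201, 0.07]] [ 0.495 -0.17   0.07 ]
(494.70294189453125, -170.01263427734375) (21.208528518676758, 120.18268585205078) 25.043773651123047
[[0.4611, -0.1226, 0.07], [0.4809, -0.1148, 0.07], [0.5297, -0.2206, 0.07], [0.5077, -0.2281, 0.07]] [ 0.4949 -0.1715  0.07  ]
(495.4026184082031, -171.55467224121094) (23.118322372436523, 117.3388671875) 23.821191787719727
board corners z=.018 top
[[0.6323, -0.2372, 0.018], [0.5317, -0.0202, 0.018], [0.3887, -0.088, 0.018], [0.4915, -0.3035, 0.018]] [ 0.51107435 -0.16222169  0.018     ]
((511.4867248535156, -162.1571044921875), (158.23887634277344, 239.2445068359375), 25.378488540649414)
yaw of y axis 115.18659258466968
[[0.5334, -0.0216, 0.018], [0.6327, -0.239, 0.018], [0.3899, -0.0905, 0.018]]
yaw side 114.53918419473894
lug side [ 0.55242922 -0.16615491  0.088     ] top [ 0.55141    -0.16053841  0.088     ]
```

drive_tool(
  motion="0.1 -0.05 0 0 0 -20 47;0.2 -0.1 0 0 0 -40 47;0.3 -0.15 0 0 0 -60 47;0.4256 -0.2146 0 0 0 -80 47;0.4256 -0.2146 0 0 0 -93.1 47;0.4256 -0.2146 0 0 0 -93.1 47;0.4256 -0.2146 0 0 0 -93.1 47;0.4256 -0.2146 0 0 0 -93.1 47;0.4256 -0.2146 0 0 0 -93.1 47;0.4256 -0.2146 0 0 0 -93.1 47;0.4256 -0.2146 0 0 0 -93.1 47;0.4256 -0.2146 0 0 0 -93.1 47",
  force=60,
)

```text
t: 1.65
position: [0.5383, -0.1996, 0.2313]
orientation: [[-0.42, 0.908, 0.0], [0.908, 0.42, -0.0], [-0.0, -0.0, -1.0]]
contact_force: [-0.3, -0.2, 0.6]
width: 0.0402
```

```bash
python3 - <<'E'
from h import *
for n in('side','wrist'): snap(n,n+'1')
s=telemetry.state(); print(s['position'],s['orientation'].round(4),s['width'],s['contact_force'],s['joint_positions'],s['t'])
E
```

```text
[ 0.53835852 -0.19950905  0.23134397] [[-4.207e-01  9.072e-01  1.000e-04]
 [ 9.072e-01  4.207e-01 -1.000e-04]
 [-2.000e-04  0.000e+00 -1.000e+00]] 0.040433618214561824 [-0.66789581  0.47725854  0.34751238] [-5.82557604e-01  2.47116001e-02  1.48097359e-02  1.56073389e+00
 -5.79195326e-05  5.54032433e-01] 1.75
```

View pics/wrist1.png

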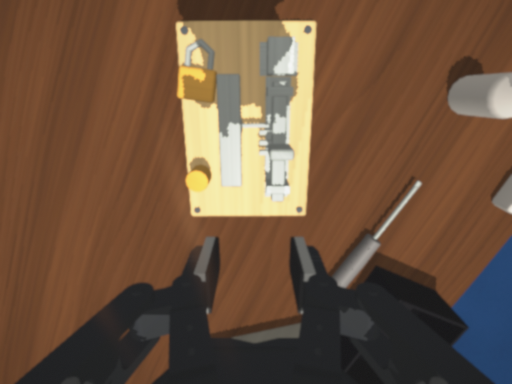

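View pics/side1.png

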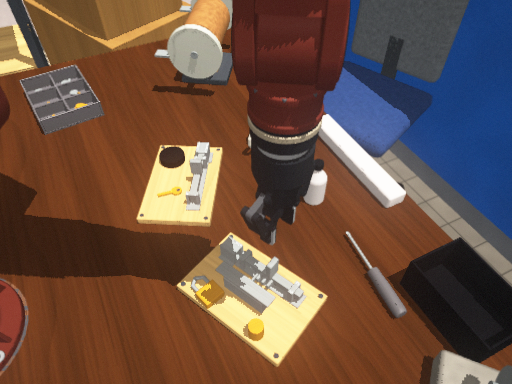

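The wrist view shows the board square to the tool, with the paddle at cols 218–241, rows 73–187, and the lug around (281,153). I'll measure these to cross-check.

```bash
python3 - <<'E'
from h import *
W=load('wrist1')
i=W['img'][15:220,170:320].astype(np.uint8)
cv2.imwrite('pics/c3.png',cv2.resize(i[50:190],None,fx=4,fy=4,interpolation=cv2.INTER_CUBIC))
a=np.radians(25);X=np.array([np.cos(a),np.sin(a),0]);Y=np.array([-X[1],X[0],0]);O=np.array([.520,-.159,0])
T=[]
tc=np.array([0.53836,-0.19951,0]);print('tcp board',(tc-O)@X,(tc-O)@Y)
for nm,p,z in[('pad TL',(218,73),.07),('pad TR',(240,73),.07),('pad BL',(220,187),.07),('pad BR',(242,187),.07)]:
    q=onz(W,p,z)-O;print(nm,q@X,q@Y)
E
```

```text
tcp board -0.0004804548131228998 -0.044473799738413894
pad TL -0.036043886683506 0.060975863563557386
pad TR -0.013844466837135803 0.06083936406130741
pad BL -0.03904086395108317 -0.060026713411741366
pad BR -0.013888493143294166 -0.06012141053292158
```

View pics/c3.png

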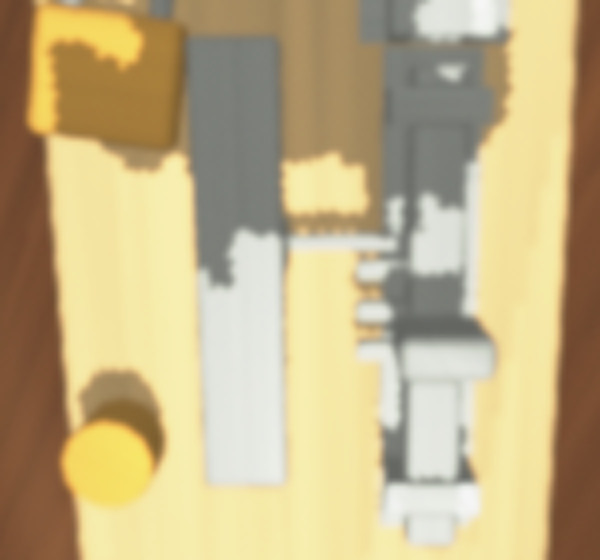

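```bash
python3 - <<'E'
from h import *
W=load('wrist1');S=load('side1')
a=np.radians(25);X=np.array([np.cos(a),np.sin(a),0]);Y=np.array([-X[1],X[0],0]);O=np.array([.520,-.159,0])
c3=lambda U,V:((U+.5)/4-.5+170,(V+.5)/4-.5+65)
c2=lambda U,V:((U+.5)/4-.5+170,(V+.5)/4-.5+225)
c,_=ray(W,(256,192));print('cam',(c-O)@X,(c-O)@Y,c[2])
for p in[(400,320),(490,320),(405,340),(495,340),(405,378),(495,378)]:
    q=onz(W,c3(*p),.088)-O;print(p,q@X,q@Y)
# predicted lug top corners/box in wrist & top for bolt=0
def box(b):
    return [O+X*(.0275+sx*.013)+Y*(-.023+b+sy*.006)+np.array([0,0,z]) for z in(.088,.048) for sx in(-1,1) for sy in(-1,1)]
for b in(0,.004):
    p=proj(W,box(b));print('wrist',((p-[170,65]+.5)*4-.5).round().tolist())
    p=proj(S,box(b));print('side',((p-[170,225]+.5)*4-.5).round().tolist())
E
```

```text
cam 0.0002631943218872866 0.03945059048212041 0.37465081292667324
(400, 320) 0.016002508894349912 -0.00873618332022697
(490, 320) 0.0390433852251095 -0.008789943345296713
(405, 340) 0.017360232397507714 -0.013894159685507444
(495, 340) 0.04053409915910507 -0.013950167825173958
(405, 378) 0.01751318608596096 -0.023847855848424464
(495, 378) 0.040941025323151144 -0.02391082664142209
wrist [[393.0, 397.0], [394.0, 352.0], [493.0, 397.0], [494.0, 352.0], [387.0, 366.0], [387.0, 325.0], [475.0, 366.0], [476.0, 325.0]]
side [[408.0, 181.0], [386.0, 166.0], [443.0, 141.0], [421.0, 127.0], [406.0, 227.0], [385.0, 213.0], [439.0, 188.0], [418.0, 174.0]]
wrist [[393.0, 382.0], [394.0, 337.0], [493.0, 382.0], [495.0, 336.0], [387.0, 352.0], [387.0, 312.0], [475.0, 352.0], [477.0, 311.0]]
side [[401.0, 176.0], [379.0, 161.0], [435.0, 136.0], [414.0, 123.0], [399.0, 222.0], [378.0, 208.0], [432.0, 184.0], [412.0, 170.0]]
```

drive_tool(
  motion="0 0 0.05 0 0 0 47;0 0 0.1 0 0 0 47;0 0 0.135 0 0 0 47;0 0 0.148 0 0 0 47;0 0 0.148 0 0 0 47;0 0 0.148 0 0 0 47",
)

```text
t: 2.5
position: [0.5395, -0.1998, 0.0853]
orientation: [[-0.422, 0.907, 0.002], [0.907, 0.422, -0.002], [-0.002, 0.001, -1.0]]
contact_force: [-0.2, 0.1, -0.1]
width: 0.04
```

```bash
python3 - <<'E'
from h import *
for n in('side','wrist'): snap(n,n+'2')
s=telemetry.state(); print(s['position'],s['width'],s['contact_force'],s['t'])
for n,(r0,r1,c0,c1) in(('side2',(200,350,170,335)),):
    i=cv2.imread('pics/%s.png'%n)[r0:r1,c0:c1];cv2.imwrite('pics/c4.png',cv2.resize(i,None,fx=4,fy=4,interpolation=cv2.INTER_CUBIC))
E
```

```text
[ 0.53951661 -0.19975018  0.08510614] 0.040440736087705015 [-0.16103617  0.1974486   0.26638345] 2.6
```

View pics/c4.png

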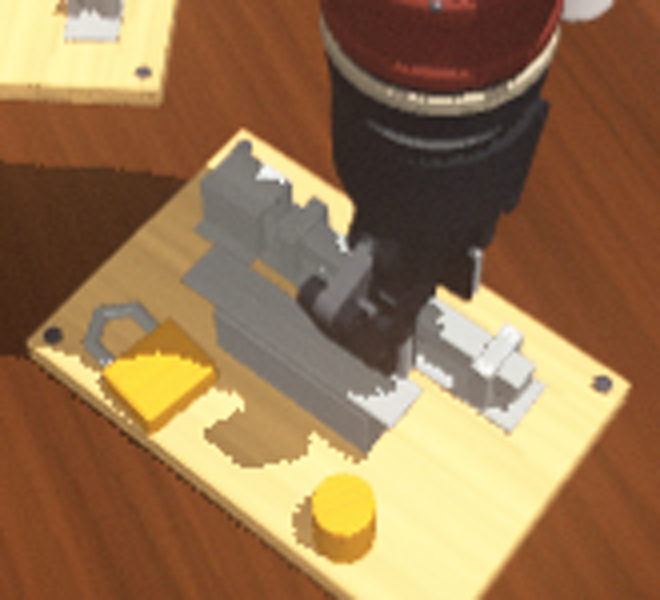

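View pics/wrist2.png

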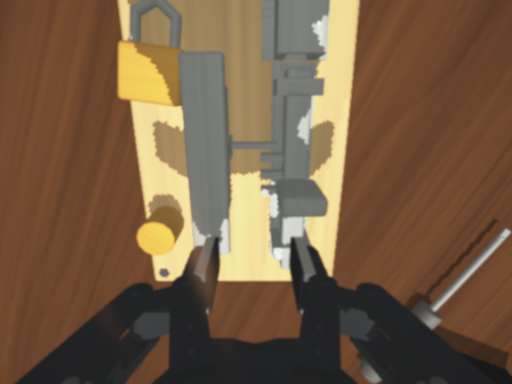

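The left tip is over the paddle and the right tip is behind the lug. Now going down to touch.

drive_tool(
  motion="0 0 0.008 0 0 0 47;0 0 0.014 0 0 0 47;0 0 0.018 0 0 0 47;0 0 0.018 0 0 0 47",
)

```text
t: 3.1
position: [0.5385, -0.1991, 0.0652]
orientation: [[-0.422, 0.906, -0.0], [0.906, 0.422, -0.0], [0.0, -0.0, -1.0]]
contact_force: [-0.3, -0.2, 2.8]
width: 0.0397
```

drive_tool(
  motion="0 0 0.003 0 0 0 47;0 0 0.006 0 0 0 47;0 0 0.006 0 0 0 47;0 0 0.006 0 0 0 47",
)

```text
t: 3.6
position: [0.5386, -0.1992, 0.0595]
orientation: [[-0.422, 0.906, 0.0], [0.906, 0.422, -0.0], [-0.0, -0.0, -1.0]]
contact_force: [-1.2, 1.4, 4.6]
width: 0.0402
```

drive_tool(
  motion="0 0 0.002 0 0 0 47;0 0 0.0035 0 0 0 47;0 0 0.0035 0 0 0 47;0 0 0.0035 0 0 0 47",
)

```text
t: 4.1
position: [0.5389, -0.1995, 0.058]
orientation: [[-0.422, 0.907, 0.001], [0.907, 0.422, -0.001], [-0.002, 0.0, -1.0]]
contact_force: [-7.2, 3.9, 20.4]
width: 0.0402
```

The catch is bottomed out: 20 N at 10 mm below first contact. Sliding along +x (the bolt direction), first part.

drive_tool(
  motion="0.004 0 0 0 0 0 47;0.008 0 0 0 0 0 47;0.012 0 0 0 0 0 47;0.016 0 0 0 0 0 47;0.016 0 0 0 0 0 47",
)

```text
t: 4.72
position: [0.5342, -0.1872, 0.0584]
orientation: [[-0.422, 0.907, 0.005], [0.907, 0.422, -0.006], [-0.007, 0.002, -1.0]]
contact_force: [3.1, -6.5, 11.3]
width: 0.0398
```

drive_tool(
  motion="0.004 0 0.001 0 0 0 47;0.008 0 0.001 0 0 0 47;0.012 0 0.001 0 0 0 47;0.016 0 0.001 0 0 0 47;0.020 0 0.001 0 0 0 47;0.020 0 0.001 0 0 0 47",
)

```text
t: 5.48
position: [0.5265, -0.1701, 0.0584]
orientation: [[-0.421, 0.907, 0.007], [0.907, 0.422, -0.008], [-0.01, 0.003, -1.0]]
contact_force: [2.9, -9.9, 15.9]
width: 0.0402
```

drive_tool(
  motion="0.004 0 0.0003 0 0 0 47;0.008 0 0.0003 0 0 0 47;0.012 0 0.0003 0 0 0 47;0.015 0 0.0003 0 0 0 47;0.015 0 0.0003 0 0 0 47",
)

```text
t: 6.1
position: [0.5205, -0.1567, 0.0583]
orientation: [[-0.421, 0.907, 0.007], [0.907, 0.421, -0.008], [-0.011, 0.003, -1.0]]
contact_force: [3.3, -10.8, 16.5]
width: 0.0396
```

drive_tool(
  motion="0.002 0 0 0 0 0 47;0.004 0 0 0 0 0 47;0.005 0 0 0 0 0 47;0.005 0 0 0 0 0 47",
)

```text
t: 6.6
position: [0.5187, -0.1529, 0.0584]
orientation: [[-0.421, 0.907, 0.008], [0.907, 0.421, -0.009], [-0.012, 0.003, -1.0]]
contact_force: [4.1, -13.6, 14.2]
width: 0.04
```

drive_tool(
  motion="0.002 0 0 0 0 0 47;0.004 0 0 0 0 0 47;0.004 0 0 0 0 0 47",
)

```text
t: 6.98
position: [0.5184, -0.1524, 0.0586]
orientation: [[-0.418, 0.908, 0.011], [0.908, 0.418, -0.015], [-0.018, 0.004, -1.0]]
contact_force: [13.5, -29.7, 3.0]
width: 0.0403
```

```bash
python3 - <<'E'
from h import *
for n in('side','wrist'): snap(n,n+'3')
s=telemetry.state(); print(s['position'],s['width'],s['contact_force'],s['t'])
i=cv2.imread('pics/side3.png')[200:350,170:335];cv2.imwrite('pics/c5.png',cv2.resize(i,None,fx=4,fy=4,interpolation=cv2.INTER_CUBIC))
E
```

```text
[ 0.51844349 -0.15242762  0.05856511] 0.040002781135634484 [ 14.11569707 -29.62655481   3.0525346 ] 7.075
```

View pics/c5.png

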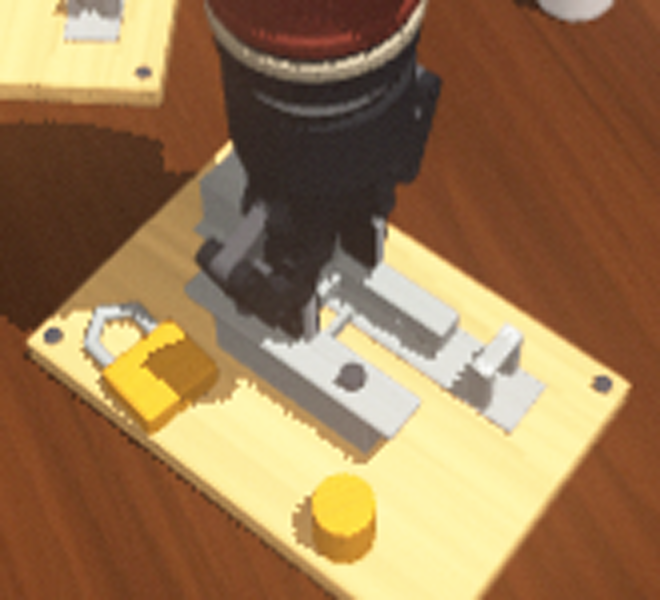

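View pics/wrist3.png

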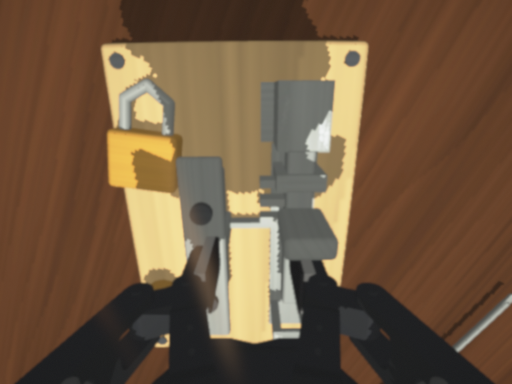

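The push has stalled against the stop: 33 N, no further motion, and the estimated travel is about 45 mm. Backing off a little along the paddle, then lifting straight up.

drive_tool(
  motion="-0.005 0 0 0 0 0 47;-0.012 0 0 0 0 0 47;-0.012 0 0 0 0 0 47;-0.012 0 -0.005 0 0 0 47;-0.012 0 -0.012 0 0 0 47;-0.012 0 -0.03 0 0 0 47;-0.012 0 -0.08 0 0 0 47;-0.012 0 -0.13 0 0 0 47;-0.012 0 -0.15 0 0 0 47;-0.012 0 -0.15 0 0 0 47;-0.012 0 -0.15 0 0 0 47",
)

```text
t: 8.45
position: [0.5176, -0.1553, 0.2027]
orientation: [[-0.422, 0.907, -0.002], [0.907, 0.422, 0.001], [0.002, -0.002, -1.0]]
contact_force: [0.0, 0.3, -0.8]
width: 0.0398
```

```bash
python3 - <<'E'
from h import *
for n in('side','wrist'): snap(n,n+'4')
s=telemetry.state(); print(s['position'],s['width'],s['contact_force'],s['t'])
S=load('side4')
a=np.radians(25);X=np.array([np.cos(a),np.sin(a),0]);Y=np.array([-X[1],X[0],0]);O=np.array([.520,-.159,0])
box=[O+X*(.0275+sx*.013)+Y*(-.023+.045+sy*.006)+np.array([0,0,.088]) for sx in(-1,1) for sy in(-1,1)]
pd=[O+X*(-.0265+sx*.012)+Y*(sy*.06)+np.array([0,0,z]) for z in(.07,.06) for sx in(-1,1) for sy in(-1,1)]
for n in('side4','wrist4'):
    f=load(n);print(n,proj(f,box).round().tolist(),proj(f,pd).round().tolist())
i=cv2.imread('pics/side4.png')[200:350,170:335];cv2.imwrite('pics/c6.png',cv2.resize(i,None,fx=4,fy=4,interpolation=cv2.INTER_CUBIC))
E
```

```text
[ 0.51745056 -0.15516791  0.20249838] 0.04024304287027018 [0.20417314 0.39298649 0.3022235 ] 8.55
side4 [[252.0, 256.0], [247.0, 253.0], [260.0, 247.0], [255.0, 244.0]] [[267.0, 307.0], [215.0, 269.0], [276.0, 297.0], [223.0, 260.0], [267.0, 309.0], [215.0, 272.0], [275.0, 299.0], [224.0, 263.0]]
wrist4 [[270.0, 176.0], [270.0, 163.0], [297.0, 175.0], [297.0, 163.0]] [[220.0, 238.0], [215.0, 127.0], [241.0, 238.0], [239.0, 127.0], [221.0, 233.0], [216.0, 126.0], [242.0, 233.0], [240.0, 126.0]]
```

View pics/c6.png

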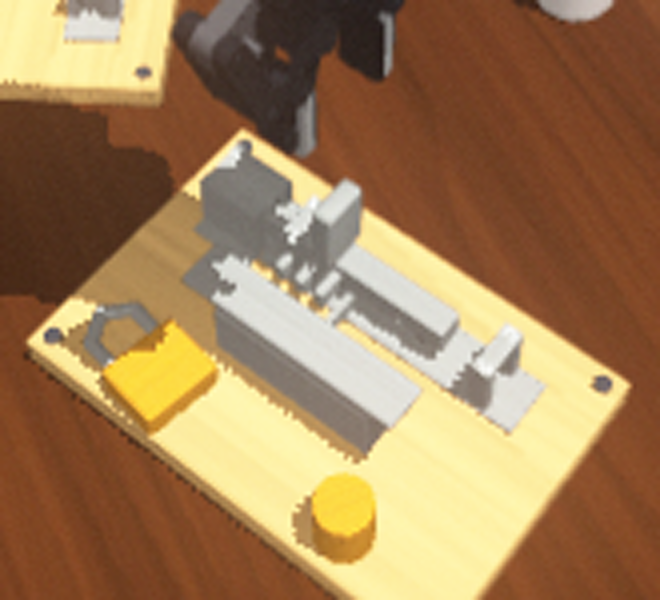

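View pics/wrist4.png

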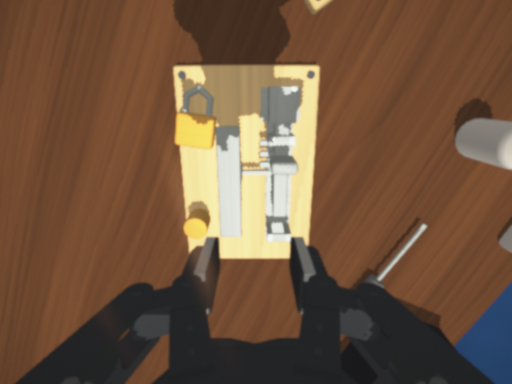

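The lug top corners match the prediction for 45 mm of travel within 1–3 px. The paddle corners match the 70 mm (up) height, and the tool is clear.

```bash
python3 -c "
from h import *
print(workorder.finish_job())"
```

```text
the job is handed in; nothing more can be done
None
```

The bolt is home in its keeper and the catch has sprung back up behind it. I handed the job in after about 8.6 s on the robot's clock; the hand-in gives no verdict.

**What I did:** I set the gripper to 40 mm open and square to the board (turned 25°). One fingertip pressed the catch down about 10 mm to its stop, with about 20 N. I slid along the catch while the other fingertip pushed the lug, until it stopped moving at about 33 N. Then I backed off along the catch and lifted clear.

**Last checks:**
- **Bolt:** the lug's top corners in the side image match the position expected at 45 mm within 1–3 pixels.
- **Catch:** the visible corners match the 70 mm "up" height. Up and down differ by only 2–3 pixels in that image, so this check is coarse.
- **Tool:** it is clear of everything, reading under 1 N.
- **Bystanders:** the padlock and lock cylinder look unmoved. I did not re-measure the plain board or the other objects, but the arm did not go near them on the board side.

**Weak point:** at the final stall the downward force fell to about 3 N. The fingertip height showed the catch still more than 9 mm down.

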